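Check a turned shaft in the caliper station, then draw it out and present it level

ROBOT

A 6-joint arm with a two-finger parallel gripper is mounted at the origin on a cart in front of the work surface, level with it; the furniture and walls round the work are solid. World frame = base frame: x ahead of the robot, y to its left, z up, the work surface at z = 0. Lengths are in m, angles in rad, forces in N, time in s.
With the tool pointing down it reaches from about 0.25 to 0.8 m from the base axis. Payload 8.5 kg.
Tool frame: the origin (TCP) lies between the finger pads; the fingertips stand 25 mm ahead of it and the grasp point (between the pads) lies 6 mm ahead of it; z points along the fingers, y is the line along which they close (so a half turn about z gives the same grasp; the last joint's range is limited). The gripper opens to 85 mm and grips with 20 to 120 N. Pads are 22 mm wide; open, the fingers measure 114 mm over their backs; the gripper's body (76 mm by 85 mm) begins 54 mm behind the grasp point. The pads swing forward as they close: fully open they stand 13 mm farther back than shut.
Start: joints at [-1.208, 0.238, -0.013, 1.319, 0, 1.571], TCP at [0.186, -0.491, 0.256] pointing down, gripper open.
Joint ranges: [-2.66, 2.66], [-1.03, 1.9], [-1.14, 1.46], [-1.82, 2.27], [-1.45, 1.34], [-3.14, 3.14]. Speed limits (rad/s): [2.22, 2.22, 2.79, 3.14, 3.14, 3.14].

INTERFACE

Orientations are given as a unit quaternion [w, x, y, z].
In Python, from workcell import manip gives the robot as it stands.
- The arm moves only by the tool arm_command, never from a script. Its argument "moves" is one flat list of numbers, 5 for each row, row after row: the shift along the tool's x, y, z in mm, then the turn about the tool's z in rad, then the opening, from 0 (shut) to 1 (fully open). In form: [dx, dy, dz, yaw, grip, dx, dy, dz, yaw, grip, ...]. A call has exactly 10 rows; each row shifts and turns the commanded pose from where the row before left it, along the tool's axes as they then stand; what a row does not reach is not made up. A row lasts 1/8 s, in which the tool goes at most 62.5 mm and 10.7 degrees, less where a joint would pass 70% of its speed; a pose out of reach is approached as far as the arm can. A call is refused whole if a number of a shift passes 62.5 or a number of a turn 0.188, either way. A call with a gripper value outside its range is refused whole. The fingers move at their own pace and stop on an object; "squeeze" is the grip in N (left out, the last holds). Time passes only in rows, so rows that do not move let the fingers close, or fill a call up. It gives the time, the measured TCP pose, the force, the opening and the grip force at its end, in the units of the state.
- manip.get_obs(): the state, without advancing time (a new reading comes with each control period).
- manip.read_camera(name): name is "scene" or "top" or "wrist"; returns the picture (400x640x3 uint8, blue, green, red); there is no depth.
- manip.camera_model(name): a dict with "mtx" (3x3 intrinsics, pixels), "k1" (the pictures are not rectified: a ray, as slopes to the right and down, at radius r is drawn at 1 + k1 r^2 times it, then the intrinsics apply), "R" (3x3) and "t" (3): a world point X has camera coordinates R X + t. Camera axes: x right, y down, z forward; pixel columns grow to the right and rows downward; lengths in m; the calibration is good to about 2 mm. A picture is of the moment at which its call begins: read the wrist's pose just before it. camera_model takes no time and is no camera call; for the wrist camera it gives the pose at the moment of the call.
- manip.finish_job(): hands the job in; it is judged then, once.
The state is a dict: "time": time; "qpos": joint angles; "dq": joint speeds; "joint_torque": joint torques, N m; "eef_pos": TCP position; "orientation": TCP orientation; "ft_force": force on the tool from outside, world axes, zero at the start; "torque": the same for the moment, N m; "finger_gap": opening from 0.0 (shut) to 1.0 (fully open); "grip_force": force on a finger pad.
Only numpy, scipy, OpenCV 4.12 (cv2) and the standard library are available. Lean on these libraries where they do the work, as an engineer would, in place of code of your own. Each camera call takes 0.05 s, during which the arm holds its last target. There are 200 camera calls.

TASK

Check the shaft in the caliper station: slide the caliper's moving jaw shut until it presses on the shank, without forcing it, keep it pressed for a second, then back it off the shank again by a good 15 mm and leave it open. Then draw the shaft out of its leaning nest and turn it level, as it will lie in the tester's V anvil. Finish while still holding it in the gripper, level and still, all of it more than 20 cm above the bench, with the other loose things left undisturbed.

Things in the scene. Friction and masses are not known exactly. Their poses are not given: they have to be found in the camera images.
- station: Fixed checking station: aluminium base plate 125 (x) x 250 (y) mm, top 10.5 mm above the bench; origin at the centre of its underside, z up, x away from the robot and y to its left when unturned (turned up to 0.3 rad about z). It carries the clamped caliper and, under the caliper's jaws, the dark steel nest block. A clamp with thumb screws at x 38, y -100 mm reaches 78 mm above the bench.
- caliper: Steel caliper clamped flat in the station; axes as the station's, origin at its middle, 58 mm above the bench. Beam 16 mm wide along y; fixed jaw at the +y end; both measuring jaws point to -x, 40 mm long, 62 to 65 mm above the bench. Its top is 68 mm above the bench, 70 mm at the small strap on the fixed jaw.
- caliper_jaw (a joint): Opening of the caliper's jaws in m (0 shut, to 0.13); grows as the moving jaw slides to the station's -y. About 0.016 when it presses on the 16 mm shank. Slides with about 1.4 N of friction and stays where left. Starts between 0.040 and 0.075.
- slider (a point): Middle of the caliper's sliding frame where it can be pinched; moves with the jaw, axes as the station's, 63.5 mm above the bench. The frame is 24 mm wide along x (grasp width), free for the fingers 15 mm to either side along y; its sides reach from 3 mm below to 4 mm above this point. The space beside and below the frame is open down to the base plate.
- nest_mouth (a point): Centre of the mouth of the blind round bore in the nest block, 17 mm across, 34 mm deep; axes as the station's. The bore leans at 45 degrees: it opens upward and away from the robot, along (0.707, 0, 0.707) in the station's frame.
- shaft_head (a point): The loose turned steel shaft, 0.18 to 0.30 kg: point on its axis on the head, 97 mm from the foot, 19 mm below the top; z runs along the axis from foot to head. Length 116 mm: shank 16 mm across (lower 72 mm), head 22 mm across (upper 44 mm); mass centre 70 mm from the foot. Starts 34 mm deep in the bore, leaning as it does (within 3 degrees); the jaws meet the shank 56 mm from its foot.
- shaft_foot (a point): Centre of the shaft's lower end face; axes as those of shaft_head.
- v_anvil: Bystander, to be left alone: V anvil of the hardness tester, round steel body 40 mm across, 28 mm tall with a V on top; origin at the centre of its underside.
- reference_block_2: Bystander, to be left alone: round steel hardness reference block, 50 mm across, 12 mm tall; origin at the centre of its underside.
- specimen_mount_4: Bystander, to be left alone: round black resin specimen mount, 30 mm across, 18 mm tall; origin at the centre of its underside.
- hex_key_1: Bystander, to be left alone: black hex key, 38 x 109 x 8 mm; origin at the centre of its underside.
- loupe: Bystander, to be left alone: folding loupe, 24 x 44 x 17 mm; origin at the centre of its underside.
- vial_1: Bystander, to be left alone: white screw-cap vial, 26 mm across, 54 mm tall; origin at the centre of its underside.

How it is judged:
By the outcome, as a careful person would: the job done as asked, in the order asked, and still so for the second after the job is handed in, while the arm keeps its last pose, push and grip.
It also fails if it takes over 58 s, if anything falls off the work surface, if the arm or the gripper's body presses on something with over 40 N, if the wrist force passes 120 N, or if a joint passes its speed limit or range.

## Working session

There is one attempt and no reset: what is moved stays moved. The work goes in short steps, Python scripts to look and compute and a tool call to move; the robot and the scene stay as the last step left them, time stands still between calls to the robot, and variables do not carry over. Pictures are saved under pics/ and viewed, at most 10 in all, crops included, and the job is handed in when it is done.

Besides the shell and the picture viewer there is one more tool, called after "Call:" as name(argument=value, ...) on one line, values as JSON. arm_command: Moves the arm, as the interface text tells. Its arguments: {"type":"object","properties":{"moves":{"type":"array","items":{"type":"number"}},"squeeze":{"type":"number"}},"required":["moves"]}

```bash
mkdir -p pics; ls; python3 - <<'E'
from workcell import manip
import cv2
o=manip.get_obs(); print(o)
for n in ("scene","top"):
    im=manip.read_camera(n); cv2.imwrite(f"pics/{n}0.png",im)
    m=manip.camera_model(n); print(n,m)
E
```

```text
pics
{'time': 0.0, 'qpos': array([-1.20800891e+00,  2.38807468e-01, -1.42674538e-02,  1.31922924e+00,
       -1.51202161e-06,  1.57078944e+00]), 'dq': array([ 0.00022433,  0.00024923,  0.00079254, -0.0007359 ,  0.00162737,
        0.00055355]), 'joint_torque': array([-9.64306309e-04, -5.38777041e+01,  3.46435797e+01,  1.82540825e-02,
        2.43788230e-05,  2.37283712e-05]), 'eef_pos': array([ 0.18617147, -0.49045719,  0.25565848]), 'orientation': array([-7.41413975e-04,  9.83592321e-01,  1.80403930e-01, -1.36748535e-04]), 'ft_force': array([-9.00281969e-04,  1.61797096e-01, -1.24804723e+00]), 'torque': array([-0.00793262, -0.01331538,  0.00858066]), 'grip_force': 0.0, 'finger_gap': 1.0020163367375}
scene {'mtx': array([[376.56788485,   0.        , 319.99681888],
       [  0.        , 376.56788485, 197.78906523],
       [  0.        ,   0.        ,   1.        ]]), 'k1': 0.018147860518615447, 'R': array([[-0.55307322, -0.83310983, -0.00616678],
       [-0.36198171,  0.24696091, -0.89887683],
       [ 0.75038607, -0.49491244, -0.43815798]]), 't': array([0.2567342 , 0.27349439, 0.66018815])}
top {'mtx': array([[391.38618741,   0.        , 323.80314524],
       [  0.        , 391.38618741, 200.3711697 ],
       [  0.        ,   0.        ,   1.        ]]), 'k1': -0.06717063120877928, 'R': array([[-0.00369018, -0.99996451,  0.00757322],
       [-0.98970905,  0.00256879, -0.14307128],
       [ 0.14304675, -0.00802324, -0.98968341]]), 't': array([-0.04255152,  0.54780716,  1.17566588])}
```

View pics/scene0.png

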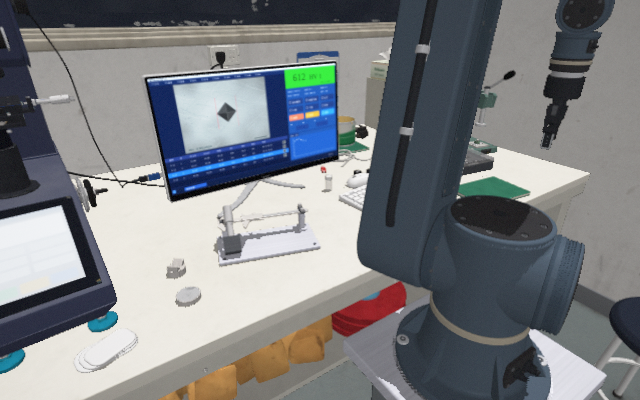

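View pics/top0.png

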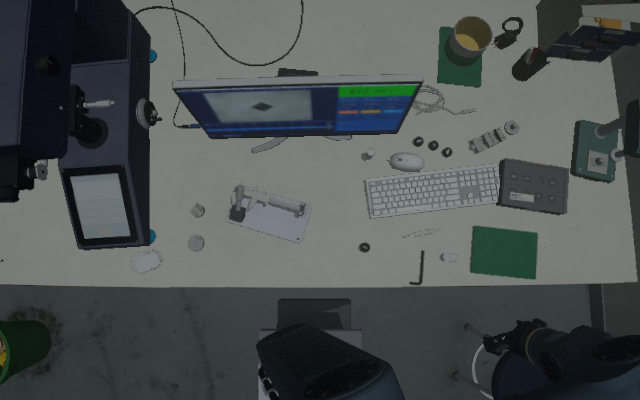

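The station sits around top pixels (228–312, 185–243), and its nest is at the left. I'll enlarge it.

```bash
cat > h.py <<'E'
import numpy as np, cv2
from scipy.spatial.transform import Rotation as Ro
from workcell import manip
def ray(m,px):
    K=m["mtx"]; d=np.array([(px[0]-K[0,2])/K[0,0],(px[1]-K[1,2])/K[1,1]]); s=d.copy()
    for _ in range(20): s=d/(1+m["k1"]*(s@s))
    R,t=m["R"],m["t"]; return -R.T@t, R.T@np.array([*s,1])
def onz(m,px,z):
    o,d=ray(m,px); return o+d*(z-o[2])/d[2]
def proj(m,X):
    c=m["R"]@np.asarray(X,float)+m["t"]; s=c[:2]/c[2]; s=s*(1+m["k1"]*(s@s))
    return m["mtx"][:2,:2]@s+m["mtx"][:2,2]
def quat(o): w,x,y,z=o["orientation"]; return Ro.from_quat([x,y,z,w])
E
python3 - <<'E'
import cv2
from h import *
a=cv2.imread("pics/top0.png")[170:255,220:320]
cv2.imwrite("pics/topc.png",cv2.resize(a,None,fx=7,fy=7,interpolation=cv2.INTER_CUBIC))
E
```

```text
(no output)
```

View pics/topc.png

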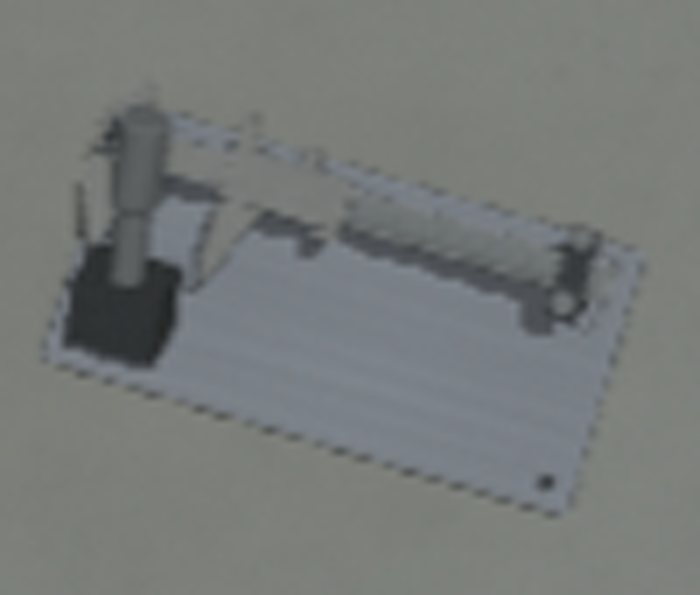

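The plate corners are at crop pixels (45,358), (565,515) and (643,255). The shaft runs from (130,280) up to (145,110). The moving jaw tip is near (195,288), and the slider frame spans about (210–345, 160–235).

```bash
python3 - <<'E'
from h import *
m=manip.camera_model("top")
P=lambda x,y,z:onz(m,(220+(x+.5)/7-.5,170+(y+.5)/7-.5),z)
A=P(45,358,.0105);B=P(565,515,.0105);C=P(643,255,.0105)
print(A,B,C,np.linalg.norm(A-B),np.linalg.norm(B-C))
c=(A+C)/2; th=np.arctan2(*(A-B)[:2][::-1])-np.pi/2
th2=np.arctan2(*(C-B)[:2][::-1]); print("centre",c,"yaw",th,th2)
th=(2*th+th2)/3
S=Ro.from_euler("z",th)
loc=lambda X:S.inv().apply(X-np.array([c[0],c[1],0]))
for n,p,z in [("jawtip",(195,288),.065),("fix jaw",(85,240),.065),("frame L",(205,205),.066),("frame R",(345,215),.066),("head top",(148,108),.12),("beam end near clamp",(560,270),.066),("shank at bore",(128,285),.045)]:
    print(n,loc(P(*p,z)))
E
```

```text
[0.48763759 0.26519277 0.0105    ] [0.41669686 0.02965429 0.0105    ] [ 0.53392703 -0.00518033  0.0105    ] 0.24598976566143113 0.12229620879189697
centre [0.51078231 0.13000622 0.0105    ] yaw -0.2925438700819234 -0.28883753503661513
jawtip [-0.01448173  0.05573199  0.065     ]
fix jaw [-0.00820732  0.10823907  0.065     ]
frame L [0.02122591 0.06259723 0.066     ]
frame R [0.03439649 0.00283356 0.066     ]
head top [0.04848607 0.08624309 0.12      ]
beam end near clamp [ 0.03798254 -0.09365542  0.066     ]
shank at bore [-0.02049156  0.0888478   0.045     ]
```

```bash
python3 - <<'E'
from h import *
t=manip.camera_model("top"); s=manip.camera_model("scene")
def tri(a,b):
    o1,d1=ray(s,a);o2,d2=ray(t,b);k=np.linalg.lstsq(np.c_[d1,-d2],o2-o1,rcond=None)[0]
    p,q=o1+k[0]*d1,o2+k[1]*d2; return (p+q)/2,np.linalg.norm(p-q)
print("mon bl",tri((172,201),(208,138))); print("mon br",tri((338,160),(408,135)))
print("mon tl",tri((143,76),(174,82)))
for n,p,z in [("ref",(196,242),.012),("mount",(198,210),.018),("vial",(368,155),.054)]: print(n,onz(t,p,z))
E
```

```text
mon bl (array([0.73393265, 0.3069918 , 0.08453765]), np.float64(0.009437791764000308))
mon br (array([ 0.75982452, -0.2945585 ,  0.06739585]), np.float64(0.0341964225859325))
mon tl (array([0.77151478, 0.30331411, 0.40278043]), np.float64(0.0023958604237442303))
ref [0.4204075  0.35796017 0.012     ]
mount [0.52103761 0.35370561 0.018     ]
vial [ 0.68863096 -0.1829496   0.054     ]
```

Call:
arm_command(moves=[20,-16,0,0,1,40,-32,1,0,1,42,-34,1,0,1,42,-34,1,0,1,42,-34,2,0,1,42,-34,2,0,1,42,-34,2,0,1,42,-34,2,0,1,42,-34,2,0,1,42,-34,2,0,1])

```text
time: 1.35
eef_pos: [0.4435, -0.0493, 0.2412]
orientation: [0.0, 0.984, 0.18, -0.0]
ft_force: [0.3, 0.0, 0.9]
finger_gap: 0.996
grip_force: 0.0
```

Call:
arm_command(moves=[44,-36,5,0,1,44,-36,5,0,1,44,-36,5,0,1,40,-33,5,-0.1,1,0,0,0,-0.16,1,0,0,0,-0.16,1,0,0,0,-0.16,1,0,0,0,-0.16,1,0,0,0,-0.17,1,0,0,0,0,1])

```text
time: 2.6
eef_pos: [0.5536, 0.1417, 0.221]
orientation: [-0.0, 0.805, 0.594, -0.0]
ft_force: [-0.2, -0.4, -0.6]
finger_gap: 0.995
grip_force: 0.0
```

```bash
python3 - <<'E'
from h import *
import pickle
o=manip.get_obs(); m=manip.camera_model("wrist"); im=manip.read_camera("wrist")
pickle.dump((o,m),open("w1.pkl","wb")); cv2.imwrite("pics/w1.png",im)
print(o["eef_pos"],quat(o).as_matrix(),o["qpos"]); print(-m["R"].T@m["t"])
E
```

```text
[0.55355481 0.14172907 0.22098371] [[ 2.94680468e-01  9.55595574e-01 -7.21751524e-04]
 [ 9.55595792e-01 -2.94680622e-01 -1.14551605e-04]
 [-3.22151195e-04 -6.55946599e-04 -9.99999733e-01]] [2.50616429e-01 3.31343164e-01 2.72474315e-02 1.26742821e+00
 6.80222463e-05 2.12053397e+00]
[0.57367645 0.20710696 0.33802603]
```

View pics/w1.png

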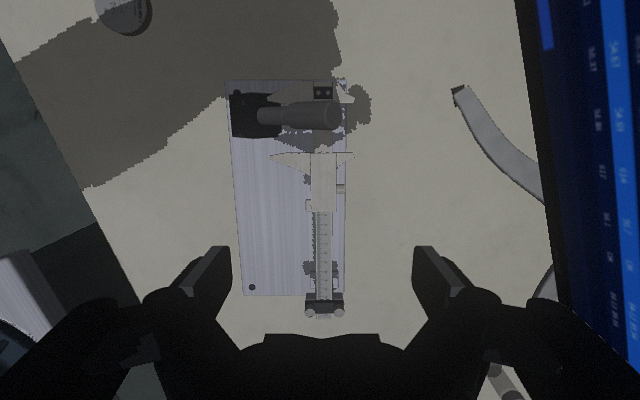

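The wrist view shows the station upright, with the shaft at (260–345,115), the moving jaw at y≈155 and the slider frame below it. I'll enlarge this.

```bash
python3 - <<'E'
from h import *
a=cv2.imread("pics/w1.png")[75:245,220:375]
a=cv2.convertScaleAbs(a,alpha=1.5,beta=10)
cv2.imwrite("pics/w1c.png",cv2.resize(a,None,fx=3.5,fy=3.5,interpolation=cv2.INTER_CUBIC))
E
```

```text
(no output)
```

View pics/w1c.png

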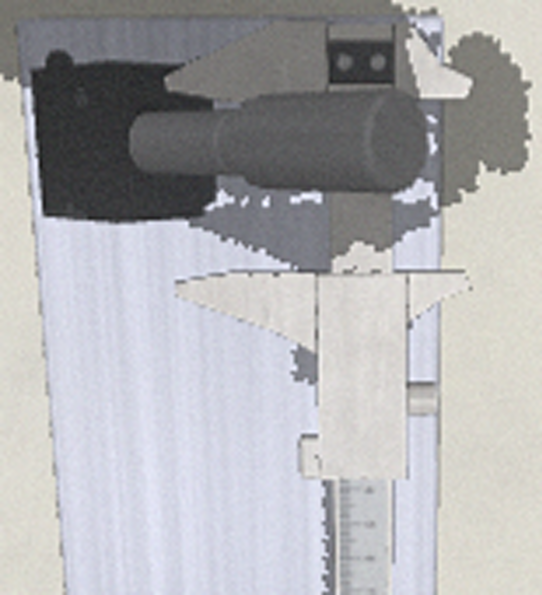

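Crop pixels:
- **Slider frame:** x 318–407, y 272–478.
- **Moving jaw face:** y≈272. The fixed jaw face is at y≈97.
- **Side features:** a roller on the right at (410–437, 383–415) and a tab on the left at (300–318, 437–475).
- **Shaft:** from (130,140) to its head end at (400,140).

I'll compute positions and then take a closer view offset to the side, to get the roller's height.

```bash
cat >> h.py <<'E'
c0=np.array([.5108,.1300,0]); S0=Ro.from_euler("z",-.2915)
def loc(X): return S0.inv().apply(np.asarray(X)-c0)
def wor(L): return c0+S0.apply(L)
E
python3 - <<'E'
from h import *
import pickle
o,m=pickle.load(open("w1.pkl","rb"))
P=lambda x,y,z:onz(m,(220+(x+.5)/3.5-.5,75+(y+.5)/3.5-.5),z)
for n,p,z in [("frame tl",(318,272),.068),("frame tr",(407,272),.068),("frame bl",(318,478),.068),("frame br",(407,478),.068),("mjaw tip",(176,287),.065),("fjaw tip",(166,90),.065),("fjaw face",(210,98),.065),
 ("roller hi",(423,383),.064),("roller lo",(423,415),.064),("roller@.05",(423,399),.05),("tab",(309,437),.064),("tab2",(309,477),.064),("plate tl",(18,18),.0105),("plate tr",(440,20),.0105),
 ("nest l",(45,215),.045),("nest tl",(33,65),.045),("shank low",(131,142),.05),("head top mid",(398,140),.115)]:
    X=P(*p,z); print(n,X.round(4),(loc(X)*1e3).round(1))
X=np.array([.4443,.02965]);
for p in [(252,287),(343,287),(243,296),(344,296)]: pass
# plate corners full-image: bl (243,296), br (344,295)
for p in [(243,296),(344,295)]: print("plate b",(loc(onz(m,p,.0105))*1e3).round(1))
E
```

```text
frame tl [0.5547 0.1795 0.068 ] [27.9 60.  68. ]
frame tr [0.5763 0.1728 0.068 ] [50.4 59.8 68. ]
frame bl [0.5381 0.1273 0.068 ] [26.9  5.2 68. ]
frame br [0.5608 0.1203 0.068 ] [50.7  5.  68. ]
mjaw tip [0.5185 0.1863 0.065 ] [-8.8 56.1 65. ]
fjaw tip [0.5324 0.2325 0.065 ] [ -8.7 104.4  65. ]
fjaw face [0.5421 0.2276 0.065 ] [  2.  102.5  65. ]
roller hi [0.5721 0.143  0.064 ] [55.  30.1 64. ]
roller lo [0.5697 0.1346 0.064 ] [55.  21.4 64. ]
roller@.05 [0.5707 0.1354 0.05  ] [55.9 22.4 50. ]
tab [0.5387 0.1378 0.064 ] [24.5 15.5 64. ]
tab2 [0.5353 0.1271 0.064 ] [24.3  4.3 64. ]
plate tl [0.49   0.2691 0.0105] [-59.9 127.2  10.5]
plate tr [0.6066 0.2324 0.0105] [ 62.3 125.6  10.5]
nest l [0.487  0.2137 0.045 ] [-46.8  73.3  45. ]
nest tl [0.4982 0.2506 0.045 ] [-46.7 111.9  45. ]
shank low [0.517  0.2244 0.05  ] [-21.2  92.2  50. ]
head top mid [0.5816 0.2049 0.115 ] [ 46.3  92.1 115. ]
plate b [ -60.6 -122.2   10.5]
plate b [  63.8 -121.7   10.5]
```

Call:
arm_command(moves=[1,8,12,0,1,1,8,12,0,1,1,8,12,0,1,1,8,12,0,1,1,7,12,0,1,1,6,12,0,1,1,6,12,0,1,2,0,2,0,1,0,0,0,0,1,0,0,0,0,1])

```text
time: 3.9
eef_pos: [0.6052, 0.1356, 0.1359]
orientation: [0.0, 0.804, 0.594, 0.0]
ft_force: [0.0, 0.1, 0.6]
finger_gap: 0.999
grip_force: 0.0
```

```bash
python3 - <<'E'
from h import *
import pickle
o=manip.get_obs(); m=manip.camera_model("wrist"); im=manip.read_camera("wrist")
pickle.dump((o,m),open("w2.pkl","wb")); cv2.imwrite("pics/w2.png",im)
print(o["eef_pos"],loc(o["eef_pos"]))
us=[proj(m,wor([x/1e3,y/1e3,.064])) for x in(15,65) for y in(0,65)]; u0=np.min(us,0).astype(int)-5; u1=np.max(us,0).astype(int)+5
u0=np.maximum(u0,0); print(u0,u1)
a=im[u0[1]:u1[1],u0[0]:u1[0]]; f=min(790/a.shape[1],590/a.shape[0]); print(f)
cv2.imwrite("pics/w2c.png",cv2.resize(cv2.convertScaleAbs(a,alpha=1.4,beta=10),None,fx=f,fy=f,interpolation=cv2.INTER_CUBIC))
E
```

```text
[0.60520847 0.13560769 0.13588739] [0.08881415 0.03250311 0.13588739]
[199 169] [292 272]
5.728155339805825
```

View pics/w2c.png

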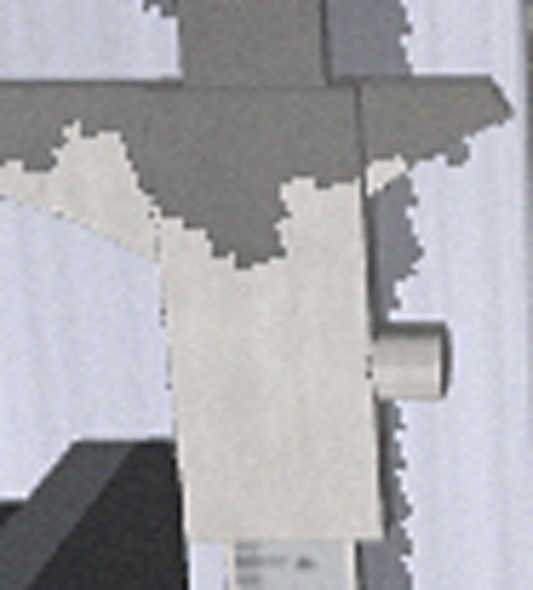

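The thumb screw sticks out on the right, its outer end at crop (448,360).

```bash
python3 - <<'E'
from h import *
import pickle
_,m1=pickle.load(open("w1.pkl","rb"));_,m2=pickle.load(open("w2.pkl","rb"))
def tri(a,b):
    a=(220+(a[0]+.5)/3.5-.5,75+(a[1]+.5)/3.5-.5); b=(199+(b[0]+.5)/5.728-.5,169+(b[1]+.5)/5.728-.5)
    o1,d1=ray(m1,a);o2,d2=ray(m2,b);k=np.linalg.lstsq(np.c_[d1,-d2],o2-o1,rcond=None)[0]
    p,q=o1+k[0]*d1,o2+k[1]*d2; return (loc((p+q)/2)*1e3).round(1),(np.linalg.norm(p-q)*1e3).round(1)
print("screw end",tri((437,399),(446,360)))
print("frame br",tri((407,478),(382,540)))
print("frame tr",tri((407,272),(357,80)))
print("frame bl",tri((318,478),(185,540)))
E
```

```text
screw end (array([58.6, 25.7, 63.3]), np.float64(0.5))
frame br (array([50.6,  4.9, 67.4]), np.float64(0.2))
frame tr (array([50.5, 59.6, 64.8]), np.float64(0.4))
frame bl (array([26.9,  4.5, 66. ]), np.float64(0.2))
```

Call:
arm_command(moves=[-2,-12,0,0,1,-2,-12,0,0,1,-1,-12,0,0,1,-1,-12,0,0,1,0,0,13,0,1,0,0,13,0,1,0,0,13,0,1,0,0,12,0,1,0,0,9,0,1,0,0,0,0,1], squeeze=20)

```text
time: 5.2
eef_pos: [0.5571, 0.1436, 0.0744]
orientation: [-0.0, 0.804, 0.594, -0.001]
ft_force: [0.3, 0.6, -0.4]
finger_gap: 1.001
grip_force: 0.0
```

Call:
arm_command(moves=[0,0,0,0,0.6,0,0,0,0,0.5,0,0,0,0,0.42,0,0,0,0,0.39,0,0,0,0,0.37,0,0,0,0,0.35,0,0,0,0,0.33,0,0,0,0,0.3,0,0,0,0,0.28,0,0,0,0,0.25])

```text
time: 6.45
eef_pos: [0.5558, 0.144, 0.0751]
orientation: [-0.001, 0.804, 0.595, -0.001]
ft_force: [-8.3, 2.3, 4.0]
finger_gap: 0.273
grip_force: 21.7
```

Call:
arm_command(moves=[0,-1.3,0,0,0.25,0,0,0,0,0.25,2.5,0,0,0,0.25,2.5,0,0,0,0.25,2.5,0,0,0,0.25,2.5,0,0,0,0.25,2.5,0,0,0,0.25,2.5,0,0,0,0.25,2.5,0,0,0,0.25,2.5,0,0,0,0.25])

```text
time: 7.7
eef_pos: [0.5616, 0.1636, 0.0752]
orientation: [-0.0, 0.804, 0.594, -0.0]
ft_force: [-5.2, 1.7, 2.2]
finger_gap: 0.267
grip_force: 21.5
```

Call:
arm_command(moves=[1,-0.8,0,0,0.25,1,0,0,0,0.25,0.7,0,0,0,0.25,0.7,0,0,0,0.25,0.6,0,0,0,0.25,0,0,0,0,0.25,0,0,0,0,0.25,0,0,0,0,0.25,0,0,0,0,0.25,0,0,0,0,0.25])

```text
time: 8.95
eef_pos: [0.5627, 0.1673, 0.0753]
orientation: [0.0, 0.804, 0.594, 0.0]
ft_force: [2.6, -1.4, -5.6]
finger_gap: 0.273
grip_force: 20.7
```

```bash
cat > st.py <<'E'
from h import *
o=manip.get_obs(); print(o["time"],(loc(o["eef_pos"])*1e3).round(2),"F loc",S0.inv().apply(o["ft_force"]).round(2),o["finger_gap"],o["grip_force"])
E
python3 st.py
```

```text
8.95 [38.97 50.65 75.28] F loc [ 2.89 -0.61 -5.58] 0.27295893815355166 20.742563005360353
```

Call:
arm_command(moves=[0.5,0,0,0,0.25,0.5,0,0,0,0.25,0.5,0,0,0,0.25,0,0,0,0,0.25,0,0,0,0,0.25,0,0,0,0,0.25,0,0,0,0,0.25,0,0,0,0,0.25,0,0,0,0,0.25,0,0,0,0,0.25])

```text
time: 10.2
eef_pos: [0.563, 0.1686, 0.0753]
orientation: [0.0, 0.804, 0.594, -0.0]
ft_force: [2.1, -4.8, -5.6]
finger_gap: 0.27
grip_force: 20.8
```

```bash
python3 st.py
```

```text
10.2 [38.94 51.96 75.28] F loc [ 3.35 -3.96 -5.65] 0.26951851033664237 20.782364567658078
```

Call:
arm_command(moves=[0.5,0,0,0,0.25,0.5,0,0,0,0.25,0,0,0,0,0.25,0,0,0,0,0.25,0,0,0,0,0.25,0,0,0,0,0.25,0,0,0,0,0.25,0,0,0,0,0.25,0,0,0,0,0.25,0,0,0,0,0.25])

```text
time: 11.45
eef_pos: [0.5632, 0.1692, 0.0753]
orientation: [0.0, 0.804, 0.594, -0.0]
ft_force: [1.2, -6.2, -6.0]
finger_gap: 0.269
grip_force: 20.9
```

```bash
python3 st.py; python3 - <<'E'
from h import *
import pickle
o=manip.get_obs(); m=manip.camera_model("wrist"); im=manip.read_camera("wrist")
pickle.dump((o,m),open("w3.pkl","wb")); cv2.imwrite("pics/w3.png",im)
us=[proj(m,wor([x/1e3,y/1e3,.064])) for x in(-50,65) for y in(55,115)]; print(us); u0=np.maximum(np.min(us,0).astype(int)-5,0); u1=np.max(us,0).astype(int)+5
a=im[u0[1]:u1[1],u0[0]:u1[0]]; f=min(790/a.shape[1],590/a.shape[0]); print(u0,f)
cv2.imwrite("pics/w3c.png",cv2.resize(cv2.convertScaleAbs(a,alpha=1.4,beta=10),None,fx=f,fy=f,interpolation=cv2.INTER_CUBIC))
E
```

```text
11.45 [38.93 52.61 75.28] F loc [ 2.96 -5.55 -6.02] 0.26926073736013634 20.903792023200367
[array([131.86180077, 262.88494164]), array([106.78883406, 131.88421779]), array([377.71868857, 261.40572692]), array([383.82854093, 129.53628733])]
[101 124] 2.7526132404181185
```

View pics/w3c.png

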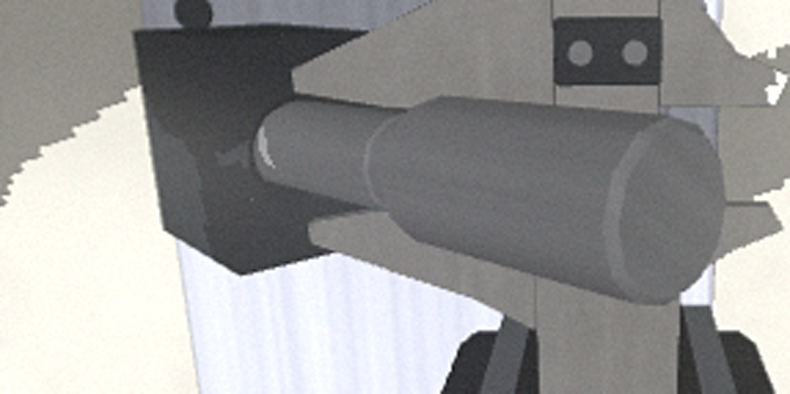

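The jaws flank the shank. The fixed face runs (295,95)→(400,107) and the moving face (308,220)→(385,208), in crop pixels.

```bash
python3 - <<'E'
from h import *
import pickle
o,m=pickle.load(open("w3.pkl","rb"))
P=lambda x,y,z:(loc(onz(m,(101+(x+.5)/2.7526-.5,124+(y+.5)/2.7526-.5),z))*1e3).round(1)
for p in [(295,95),(350,101),(400,107),(310,220),(350,213),(385,208)]: print(p,P(*p,.065))
for p in [(770,105),(765,203)]: print(p,P(*p,.065))
E
```

```text
(295, 95) [ -8.7 103.8  65. ]
(350, 101) [ -0.3 102.9  65. ]
(400, 107) [  7.3 101.9  65. ]
(310, 220) [-8.4 83.9 65. ]
(350, 213) [-1.9 85.  65. ]
(385, 208) [ 3.7 85.8 65. ]
(770, 105) [ 64.  101.8  65. ]
(765, 203) [63.9 86.2 65. ]
```

Call:
arm_command(moves=[0.5,0,0,0,0.25,0.5,0,0,0,0.25,0,0,0,0,0.25,0,0,0,0,0.25,0,0,0,0,0.25,0,0,0,0,0.25,0,0,0,0,0.25,0,0,0,0,0.25,0,0,0,0,0.25,0,0,0,0,0.25])

```text
time: 12.75
eef_pos: [0.5633, 0.1696, 0.0753]
orientation: [0.001, 0.804, 0.594, -0.001]
ft_force: [1.6, -8.7, -3.6]
finger_gap: 0.267
grip_force: 21.1
```

```bash
python3 st.py
```

```text
12.75 [38.92 53.07 75.26] F loc [ 4.05 -7.86 -3.6 ] 0.26705371278076406 21.103261577063677
```

Call:
arm_command(moves=[0,0,0,0,0.25,-1.5,0,0,0,0.25,-2.5,0,0,0,0.25,-3,0,0,0,0.25,-3,0,0,0,0.25,-3,0,0,0,0.25,-3,0,0,0,0.25,-3,0,0,0,0.25,-3,0,0,0,0.25,-2,0,0,0,0.25])

```text
time: 14.0
eef_pos: [0.5567, 0.1475, 0.0753]
orientation: [0.0, 0.804, 0.594, 0.0]
ft_force: [5.6, 0.3, -10.3]
finger_gap: 0.269
grip_force: 20.4
```

Call:
arm_command(moves=[0,0,0,0,0.3,0,0,0,0,0.4,0,0,0,0,0.6,0,0,0,0,0.8,0,0,0,0,1,0,0,0,0,1,0,0,-10,0,1,0,0,-20,0,1,0,0,-30,0,1,0,0,-30,0,1])

```text
time: 15.25
eef_pos: [0.5564, 0.1477, 0.1669]
orientation: [-0.0, 0.804, 0.594, 0.0]
ft_force: [0.4, 0.2, -0.3]
finger_gap: 0.995
grip_force: 0.0
```

```bash
python3 st.py; python3 - <<'E'
from h import *
import pickle
o=manip.get_obs(); m=manip.camera_model("wrist"); im=manip.read_camera("wrist")
pickle.dump((o,m),open("w4.pkl","wb")); cv2.imwrite("pics/w4.png",im)
us=[proj(m,wor([x/1e3,y/1e3,.064])) for x in(-50,70) for y in(30,115)]; u0=np.maximum(np.min(us,0).astype(int)-5,0); u1=np.max(us,0).astype(int)+5
a=im[u0[1]:u1[1],u0[0]:u1[0]]; f=min(790/a.shape[1],590/a.shape[0]); print(u0,f)
cv2.imwrite("pics/w4c.png",cv2.resize(cv2.convertScaleAbs(a,alpha=1.4,beta=10),None,fx=f,fy=f,interpolation=cv2.INTER_CUBIC))
E
```

```text
15.25 [ 38.62  30.09 166.85] F loc [ 0.36  0.33 -0.27] 0.9946044144361961 0.0
[186  84] 4.27027027027027
```

View pics/w4c.png

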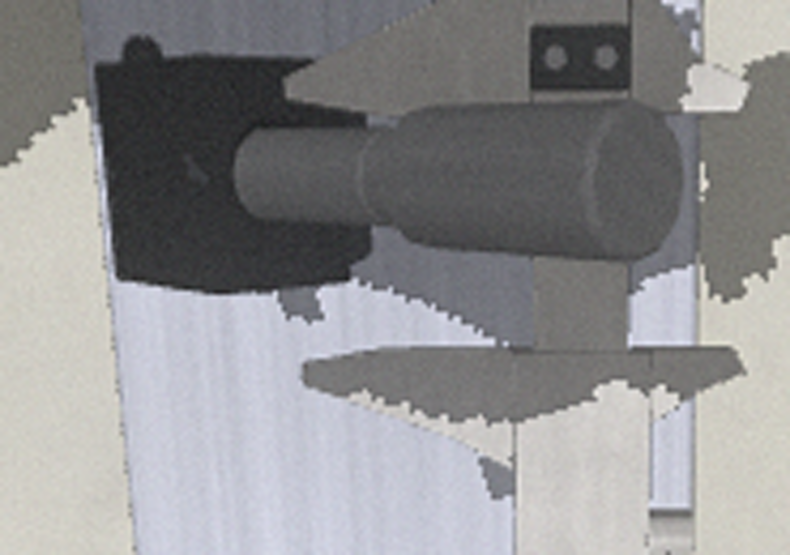

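The jaw is backed off about 22 mm. The head's end face is centred near crop (634,181), and the shank enters the bore near (250,175).

```bash
python3 - <<'E'
from h import *
import pickle
_,m1=pickle.load(open("w1.pkl","rb"));_,m4=pickle.load(open("w4.pkl","rb"));_,m3=pickle.load(open("w3.pkl","rb"))
A=lambda p:(220+(p[0]+.5)/3.5-.5,75+(p[1]+.5)/3.5-.5)
B=lambda p:(186+(p[0]+.5)/4.2703-.5,84+(p[1]+.5)/4.2703-.5)
C=lambda p:(101+(p[0]+.5)/2.7526-.5,124+(p[1]+.5)/2.7526-.5)
def tri(*v):
    M=0;b=0
    for m,p in v:
        o,d=ray(m,p);d=d/np.linalg.norm(d);Q=np.eye(3)-np.outer(d,d);M=M+Q;b=b+Q@o
    X=np.linalg.solve(M,b); return (loc(X)*1e3).round(1),[ (proj(m,X)-p).round(1) for m,p in v]
print("end face",tri((m1,A((398,141))),(m4,B((634,181))),(m3,C((667,208)))))
E
python3 - <<'E'
import sys; sys.path.insert(0,".")
from h import *
m=manip.camera_model("wrist")
B=lambda p:(186+(p[0]+.5)/4.2703-.5,84+(p[1]+.5)/4.2703-.5)
for p,z in [((245,172),.04),((97,65),.045),((118,280),.045),((370,250),.045),((360,290),.03),((700,110),.0105)]: print(p,z,(loc(onz(m,B(p),z))*1e3).round(1))
E
```

```text
end face (array([47. , 91.8, 87.5]), [array([-0.4,  0.1]), array([ 0.2, -0.1]), array([ 0.6, -0.1])])
(245, 172) 0.04 [-21.4  93.4  40. ]
(97, 65) 0.045 [-45.3 112.3  45. ]
(118, 280) 0.045 [-45.3  74.2  45. ]
(370, 250) 0.045 [ 1.9 79.3 45. ]
(360, 290) 0.03 [-2.8 70.3 30. ]
(700, 110) 0.0105 [ 65.9 104.5  10.5]
```

```bash
python3 - <<'E'
from h import *
import pickle
from scipy.optimize import least_squares
_,m1=pickle.load(open("w1.pkl","rb"));_,m4=pickle.load(open("w4.pkl","rb"));_,m3=pickle.load(open("w3.pkl","rb"))
A=lambda p:(220+(p[0]+.5)/3.5-.5,75+(p[1]+.5)/3.5-.5)
B=lambda p:(186+(p[0]+.5)/4.2703-.5,84+(p[1]+.5)/4.2703-.5)
C=lambda p:(101+(p[0]+.5)/2.7526-.5,124+(p[1]+.5)/2.7526-.5)
for n,m,a,b in [("w1",m1,A((398,95)),A((398,190))),("w4",m4,B((632,102)),B((636,260))),("w3",m3,C((662,116)),C((668,303)))]:
    f=lambda q:np.r_[proj(m,wor([q[0],q[1]+.011,q[2]]))-a,proj(m,wor([q[0],q[1]-.011,q[2]]))-b]
    r=least_squares(f,[.047,.092,.1]); print(n,(r.x*1e3).round(1),r.fun.round(2))
E
```

```text
w1 [47.8 91.4 74.3] [ 0.03  0.   -0.03 -0.  ]
w4 [46.6 91.8 93.9] [ 0.53  0.   -0.55 -0.  ]
w3 [ 45.5  95.1 101.4] [ 1.43  0.02 -1.52 -0.02]
```

Call:
arm_command(moves=[45,-4.5,0,0,1,0,0,0,-0.175,1,0,0,0,-0.175,1,0,0,0,-0.175,1,0,0,0,-0.175,1,0,0,0,-0.175,1,0,0,0,-0.175,1,0,0,0,-0.175,1,0,0,0,-0.175,1,0,17,0,-0.178,1])

```text
time: 16.55
eef_pos: [0.573, 0.2067, 0.1661]
orientation: [0.0, 0.142, 0.99, 0.0]
ft_force: [0.8, -0.0, -0.4]
finger_gap: 1.0
grip_force: 0.0
```

```bash
python3 st.py; python3 - <<'E'
from h import *
o=manip.get_obs(); print((S0.inv()*quat(o)).as_matrix().round(3),o["qpos"].round(2))
E
```

```text
16.55 [ 37.49  91.35 166.1 ] F loc [ 0.76  0.18 -0.36] 0.9996791893961117 0.0
[[-1.    -0.006  0.   ]
 [-0.006  1.     0.   ]
 [-0.     0.    -1.   ]] [ 0.35  0.42  0.02  1.17 -0.    0.63]
```

Call:
arm_command(moves=[1,0.5,10,0,1,1,0,14,0,1,1,0,14,0,1,0,0,12,0,1,0,0,9,0,1,0,0,6,0,1,0,0,0,0,0.8,0,0,0,0,0.6,0,0,0,0,0.45,0,0,0,0,0.4], squeeze=30)

```text
time: 17.8
eef_pos: [0.5705, 0.2087, 0.1006]
orientation: [0.0, 0.145, 0.989, 0.0]
ft_force: [-0.1, -0.3, 0.0]
finger_gap: 0.398
grip_force: 0.0
```

Call:
arm_command(moves=[0,0,0,0,0.36,0,0,0,0,0.32,0,0,0,0,0.28,0,0,0,0,0.24,0,0,0,0,0.2,0,0,0,0,0.2,0,0,0,0,0.2,0,0,0,0,0.2,0,0,0,0,0.2,0,0,0,0,0.2])

```text
time: 19.05
eef_pos: [0.5703, 0.2084, 0.1003]
orientation: [-0.0, 0.145, 0.989, -0.0]
ft_force: [0.5, -4.7, 2.5]
finger_gap: 0.229
grip_force: 30.2
```

```bash
python3 st.py
```

```text
19.05 [ 34.49  92.23 100.32] F loc [ 1.84 -4.35  2.5 ] 0.228994121211048 30.158494412899017
```

Call:
arm_command(moves=[0,-0.5,0,0,0.1,0,0,0,0,0.1,-1,0,-1,0,0.1,-2,0,-2,0,0.1,-3,0,-3,0,0.1,-3,0,-3,0,0.1,-3,0,-3,0,0.1,-3,0,-3,0,0.1,0,0,0,0,0.1,0,0,0,0,0.1], squeeze=60)

```text
time: 20.3
eef_pos: [0.5846, 0.2038, 0.1153]
orientation: [0.0, 0.145, 0.989, 0.0]
ft_force: [1.1, 0.2, -3.0]
finger_gap: 0.225
grip_force: 58.6
```

```bash
python3 st.py
```

```text
20.3 [ 49.49  91.91 115.31] F loc [ 1.01  0.48 -3.04] 0.22507884884776205 58.635324239730835
```

Call:
arm_command(moves=[-3,0,-3,0,0.1,-4,0,-4,0,0.1,-4,0,-4,0,0.1,-4,0,-4,0,0.1,-3,0,-6,0,0.1,0,0,-16,0,0.1,0,0,-24,0,0.1,0,0,-24,0,0.1,0,0,-14,0,0.1,0,0,0,0,0.1], squeeze=60)

```text
time: 21.55
eef_pos: [0.6023, 0.1988, 0.2157]
orientation: [0.001, 0.145, 0.989, 0.001]
ft_force: [0.9, -0.3, -3.8]
finger_gap: 0.225
grip_force: 58.7
```

```bash
python3 st.py; python3 - <<'E'
from h import *
import pickle
o=manip.get_obs(); m=manip.camera_model("wrist"); w=manip.read_camera("wrist"); s=manip.read_camera("scene")
pickle.dump((o,m),open("w5.pkl","wb")); cv2.imwrite("pics/w5.png",w); cv2.imwrite("pics/s5.png",s)
ms=manip.camera_model("scene"); u=proj(ms,o["eef_pos"]); print(u, proj(m,o["eef_pos"]-[0,0,.006]))
x,y=int(u[0]),int(u[1]); a=s[max(0,y-60):y+70,max(0,x-70):x+60]
b=w[:, :]
a=cv2.resize(a,(400,400),interpolation=cv2.INTER_CUBIC)
b=cv2.resize(b,(400,250))
b=cv2.copyMakeBorder(b,0,150,0,0,cv2.BORDER_CONSTANT)
print(x-70,y-60)
cv2.imwrite("pics/v5.png",cv2.convertScaleAbs(np.hstack([a,b]),alpha=1.4))
E
```

```text
21.55 [ 67.88  92.24 215.68] F loc [ 0.92 -0.06 -3.78] 0.22452370379473763 58.739327788352966
[220.15415079 161.15616933] [319.44502146 270.45989287]
150 101
```

View pics/v5.png

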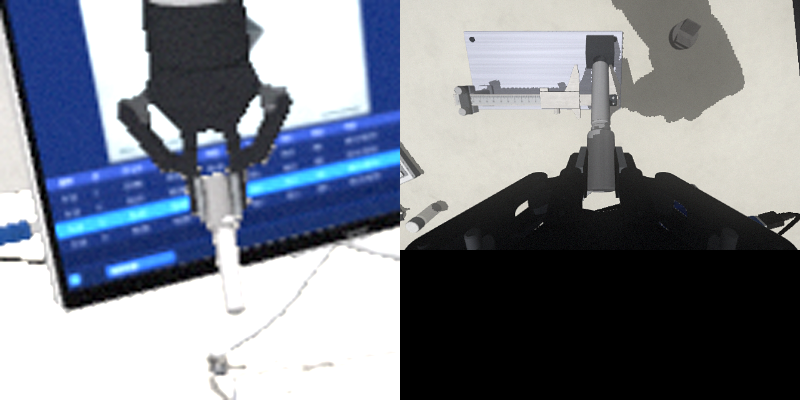

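The shaft is held by the head. Its foot is at scene px (226.4,201.8) and wrist px (320,101).

```bash
python3 - <<'E'
from h import *
import pickle
o,m=pickle.load(open("w5.pkl","rb")); ms=manip.camera_model("scene")
g=o["eef_pos"]-[0,0,.006]
# foot on wrist ray at 100 mm from grip
M=0;b=0
for mm,p in ((m,(320,101)),(ms,(226.4,201.8))):
    c,d=ray(mm,p);d/=np.linalg.norm(d);Q=np.eye(3)-np.outer(d,d);M=M+Q;b=b+Q@c
X=np.linalg.solve(M,b); print("tri",loc(X)*1e3,[proj(m,X),proj(ms,X)])
v=loc(g)-loc(X); print(v*1e3,np.linalg.norm(v),np.degrees(np.arctan2(v[2],v[0])))
for th in (30,35,40,45,50,60,70):
    X=wor(loc(g)-.1*np.array([np.cos(np.radians(th)),0,np.sin(np.radians(th))])); print(th,proj(m,X).round(1),proj(ms,X).round(1))
E
```

```text
tri [ -7.71130255  91.96509053 140.85096563] [array([319.21250057, 100.98357811]), array([226.19318513, 201.82611582])]
[75.59434434  0.27177758 68.82428241] 0.1022318962438816 42.31605113490349
30 [319.5  77.9] [225.5 196.6]
35 [319.6  88.3] [225.7 198.6]
40 [319.6  98.9] [225.9 200.3]
45 [319.7 109.5] [226.  201.7]
50 [319.7 120.1] [226.1 202.7]
60 [319.8 141.4] [226.1 203.9]
70 [319.8 162.8] [226.  203.8]
```

Call:
arm_command(moves=[30,0,0,0,0.1,45,0,0,0,0.1,45,0,0,0,0.1,45,0,0,0,0.1,33,0,0,0,0.1,0,0,0,-0.12,0.1,0,0,0,-0.175,0.1,0,0,0,-0.175,0.1,0,0,0,-0.175,0.1,0,0,0,-0.175,0.1], squeeze=60)

```text
time: 22.9
eef_pos: [0.4116, 0.2551, 0.2134]
orientation: [-0.001, -0.264, 0.964, -0.0]
ft_force: [-0.1, -0.3, -3.7]
finger_gap: 0.224
grip_force: 58.8
```

Call:
arm_command(moves=[0,0,0,-0.175,0.1,0,0,0,-0.175,0.1,0,0,0,-0.175,0.1,0,0,0,-0.175,0.1,0,0,0,-0.175,0.1,0,0,0,-0.175,0.1,0,0,0,-0.175,0.1,0,0,0,-0.175,0.1,0,0,0,-0.175,0.1,0,0,0,-0.175,0.1])

```text
time: 24.15
eef_pos: [0.4116, 0.2551, 0.2133]
orientation: [0.001, 0.91, -0.415, -0.001]
ft_force: [0.1, 0.1, -2.4]
finger_gap: 0.225
grip_force: 58.8
```

```bash
python3 st.py; python3 - <<'E'
from h import *
o=manip.get_obs(); R=(S0.inv()*quat(o)).as_matrix(); print(R.round(3),o["qpos"].round(2))
E
```

```text
24.15 [-130.99   91.29  213.34] F loc [ 0.08  0.1  -2.4 ] 0.22497114000230106 58.772099018096924
[[ 0.845 -0.536 -0.001]
 [-0.536 -0.845 -0.001]
 [-0.001  0.002 -1.   ]] [ 0.55  0.19 -0.19  1.19  0.   -1.73]
```

Call:
arm_command(moves=[0,0,0,-0.142,0.1,0,0,0,-0.142,0.1,0,0,0,-0.142,0.1,0,0,0,-0.14,0.1,12,0,10,0,0.1,12,0,16,0,0.1,0,0,20,0,0.1,0,0,16,0,0.1,0,0,10,0,0.1,0,0,4,0,0.1], squeeze=40)

```text
time: 25.4
eef_pos: [0.435, 0.248, 0.1372]
orientation: [0.0, 0.989, -0.148, -0.001]
ft_force: [0.0, 0.9, -3.0]
finger_gap: 0.223
grip_force: 58.8
```

```bash
python3 st.py; cat > ang.py <<'E'
from h import *
import sys
o=manip.get_obs(); m=manip.camera_model("wrist"); im=manip.read_camera("wrist")
cv2.imwrite(f"pics/{sys.argv[1]}.png",im)
R=quat(o); g=o["eef_pos"]+R.apply([0,0,.006])
for th in (-10,0,10,20,30,40,45,50):
    t=np.radians(th); print(th,proj(m,g+R.apply(.1*np.array([np.cos(t),0,np.sin(t)]))).round(0),end=" ")
g8=cv2.cvtColor(im,cv2.COLOR_BGR2GRAY); c=int(proj(m,g)[0])
print(); print(g8[0:260:3,c-3:c+4].mean(1).astype(int).tolist())
E
python3 ang.py a1
```

```text
25.4 [-106.47   91.27  137.23] F loc [-0.25  0.88 -2.95] 0.22311751863570364 58.803539872169495
-10 [324.  11.] 0 [324.  22.] 10 [324.  38.] 20 [323.  57.] 30 [323.  77.] 40 [323.  98.] 45 [323. 109.] 50 [323. 120.] 
[88, 88, 87, 89, 86, 86, 87, 137, 158, 161, 157, 158, 158, 156, 154, 159, 157, 156, 151, 156, 121, 50, 57, 44, 45, 45, 45, 44, 45, 52, 47, 46, 43, 119, 119, 120, 120, 120, 121, 120, 121, 121, 122, 121, 122, 122, 121, 122, 122, 123, 122, 122, 123, 121, 122, 122, 122, 122, 122, 121, 121, 121, 121, 121, 128, 121, 118, 121, 98, 115, 116, 115, 115, 115, 114, 115, 114, 114, 114, 114, 115, 91, 70, 69, 68, 69, 69]
```

Call:
arm_command(moves=[0,0,2.5,0,0.1,0,0,2.5,0,0.1,0,0,2.5,0,0.1,0,0,2.5,0,0.1,0,0,2.5,0,0.1,0,0,2.5,0,0.1,0,0,2,0,0.1,0,0,0,0,0.1,0,0,0,0,0.1,0,0,0,0,0.1], squeeze=35)

```text
time: 26.7
eef_pos: [0.4339, 0.2491, 0.1224]
orientation: [-0.001, 0.989, -0.147, -0.001]
ft_force: [-10.4, 2.9, 13.2]
finger_gap: 0.224
grip_force: 59.6
```

```bash
python3 st.py; python3 ang.py a2|tail -1
```

```text
26.7 [-107.89   92.    122.36] F loc [-10.8   -0.23  13.24] 0.22426704034429504 59.59500432014465
[87, 84, 86, 86, 141, 158, 161, 158, 158, 158, 157, 153, 155, 159, 155, 154, 150, 157, 68, 51, 58, 45, 44, 47, 45, 44, 44, 50, 52, 44, 45, 44, 119, 121, 120, 121, 122, 121, 121, 121, 123, 123, 123, 123, 124, 124, 123, 123, 123, 123, 122, 123, 122, 124, 123, 123, 122, 123, 122, 122, 122, 122, 122, 122, 123, 120, 108, 120, 111, 88, 115, 117, 115, 117, 115, 116, 116, 116, 115, 115, 105, 69, 70, 69, 69, 68, 69]
```

Call:
arm_command(moves=[-3,0,2,0,0.15,-2.8,0,2.3,0,0.15,-2.7,0,3.5,0,0.15,-2.6,0,3.5,0,0.15,-2.4,0,3.7,0,0.15,-2.3,0,3.7,0,0.15,-2,0,3.9,0,0.15,-1.9,0,3.9,0,0.15,0,0,0,0,0.15,0,0,0,0,0.15], squeeze=30)

```text
time: 28.0
eef_pos: [0.4156, 0.2547, 0.0953]
orientation: [-0.001, 0.989, -0.147, -0.001]
ft_force: [-5.7, 2.3, 5.1]
finger_gap: 0.223
grip_force: 55.1
```

```bash
python3 st.py; python3 ang.py a3|tail -1
```

```text
28.0 [-127.01   92.06   95.26] F loc [-6.1   0.6   5.07] 0.22328542711927146 55.14939844608307
[149, 57, 47, 55, 45, 40, 42, 42, 40, 40, 41, 46, 42, 40, 40, 40, 42, 40, 41, 40, 39, 75, 127, 128, 129, 128, 128, 129, 128, 130, 129, 129, 129, 130, 131, 132, 131, 131, 131, 131, 132, 132, 133, 132, 132, 131, 131, 131, 132, 132, 132, 131, 133, 131, 132, 131, 131, 132, 131, 129, 129, 130, 130, 128, 119, 130, 102, 127, 128, 130, 84, 127, 126, 126, 125, 126, 128, 127, 127, 127, 127, 117, 91, 72, 72, 71, 72]
```

Call:
arm_command(moves=[-1.7,0,4,0,0.15,-1.6,0,4.1,0,0.15,-1.3,0,4.2,0,0.15,-1.3,0,4.2,0,0.15,-0.9,0,4.2,0,0.15,-0.9,0,4.3,0,0.15,-0.6,0,4.3,0,0.15,-0.5,0,4.4,0,0.15,0,0,2,0,0.15,0,0,0,0,0.15], squeeze=30)

```text
time: 29.3
eef_pos: [0.4069, 0.2572, 0.0591]
orientation: [-0.0, 0.989, -0.147, -0.001]
ft_force: [-6.5, 3.2, 1.8]
finger_gap: 0.222
grip_force: 53.1
```

```bash
python3 st.py; python3 ang.py a4
```

```text
29.3 [-136.08   91.96   59.12] F loc [-7.17  1.21  1.84] 0.22220426495509837 53.118077516555786
-10 [324.  11.] 0 [324.  22.] 10 [324.  38.] 20 [323.  57.] 30 [323.  78.] 40 [323.  99.] 45 [323. 109.] 50 [323. 120.] 
[33, 33, 36, 35, 35, 34, 36, 36, 36, 36, 37, 62, 118, 132, 133, 133, 131, 134, 124, 134, 133, 133, 134, 135, 135, 135, 134, 134, 135, 135, 135, 129, 135, 135, 136, 136, 129, 127, 135, 136, 136, 136, 135, 137, 136, 135, 135, 136, 135, 127, 135, 134, 135, 135, 128, 133, 134, 134, 133, 133, 132, 131, 131, 131, 131, 130, 129, 129, 108, 129, 86, 121, 127, 128, 133, 104, 111, 124, 123, 123, 124, 109, 109, 102, 67, 67, 68]
```

```bash
python3 - <<'E'
from h import *
o=manip.get_obs(); m=manip.camera_model("wrist"); R=quat(o)
for dz in (.004,.006,.009):
  g=o["eef_pos"]+R.apply([0,0,dz])
  for L in (.098,.102):
    print(dz,L,[(th,*(proj(m,g+R.apply([L*np.cos(t)+.008*np.sin(t),0,L*np.sin(t)-.008*np.cos(t)]))[1].round(1),proj(m,g+R.apply([(L-.072)*np.cos(t)+.008*np.sin(t),0,(L-.072)*np.sin(t)-.008*np.cos(t)]))[1].round(1))) for th in (-5,0,5,10) for t in [np.radians(th)]])
E
python3 - <<'E'
import cv2,sys
a=cv2.imread("pics/a4.png")[0:260,230:420]
cv2.imwrite("pics/a4c.png",cv2.resize(a,None,fx=2.2,fy=2.2))
E
```

```text
0.004 0.098 [(-5, np.float64(15.2), np.float64(227.1)), (0, np.float64(19.7), np.float64(223.2)), (5, np.float64(25.9), np.float64(219.8)), (10, np.float64(33.3), np.float64(217.0))]
0.004 0.102 [(-5, np.float64(0.1), np.float64(217.7)), (0, np.float64(6.2), np.float64(213.6)), (5, np.float64(13.8), np.float64(210.1)), (10, np.float64(22.5), np.float64(207.3))]
0.006 0.098 [(-5, np.float64(17.2), np.float64(225.3)), (0, np.float64(21.5), np.float64(221.5)), (5, np.float64(27.4), np.float64(218.2)), (10, np.float64(34.6), np.float64(215.4))]
0.006 0.102 [(-5, np.float64(2.5), np.float64(216.0)), (0, np.float64(8.2), np.float64(212.0)), (5, np.float64(15.5), np.float64(208.6)), (10, np.float64(24.0), np.float64(205.9))]
0.009 0.098 [(-5, np.float64(20.1), np.float64(222.7)), (0, np.float64(24.0), np.float64(219.0)), (5, np.float64(29.6), np.float64(215.8)), (10, np.float64(36.5), np.float64(213.2))]
0.009 0.102 [(-5, np.float64(5.8), np.float64(213.6)), (0, np.float64(11.1), np.float64(209.7)), (5, np.float64(18.1), np.float64(206.5)), (10, np.float64(26.1), np.float64(203.8))]
```

Call:
arm_command(moves=[-0.5,0,-5,0,0.1,0,0,-15,0,0.1,0,0,-30,0,0.1,0,0,-35,0,0.1,0,0,-35,0.1,0.1,0,0,-35,0.17,0.1,0,0,-35,0.17,0.1,0,0,-25,0.17,0.1,0,0,-10,0.17,0.1,0,0,0,0.17,0.1], squeeze=60)

```text
time: 30.6
eef_pos: [0.4078, 0.2569, 0.2853]
orientation: [-0.001, 0.81, -0.586, 0.001]
ft_force: [-0.2, 0.1, -3.6]
finger_gap: 0.221
grip_force: 58.9
```

Call:
arm_command(moves=[0,0,0,0.17,0.1,0,0,0,0.17,0.1,0,0,0,0.17,0.1,0,0,0,0.17,0.1,0,0,0,0.1,0.1,0,0,0,0,0.1,0,0,0,0,0.1,0,0,0,0,0.1,0,0,0,0,0.1,0,0,0,0,0.1])

```text
time: 31.85
eef_pos: [0.4074, 0.2569, 0.2841]
orientation: [0.0, -0.529, 0.848, 0.0]
ft_force: [0.4, -0.5, -2.3]
finger_gap: 0.222
grip_force: 58.8
```

```bash
python3 st.py; python3 - <<'E'
from h import *
import pickle
o=manip.get_obs(); m=manip.camera_model("wrist"); w=manip.read_camera("wrist"); s=manip.read_camera("scene")
ms=manip.camera_model("scene"); pickle.dump((o,m,ms),open("w6.pkl","wb")); cv2.imwrite("pics/w6.png",w); cv2.imwrite("pics/s6.png",s)
u=proj(ms,o["eef_pos"]); print(u,quat(o).as_matrix()[:,0])
x,y=int(u[0]),int(u[1]); x0,y0=x-50,y-40; print(x0,y0)
a=cv2.resize(s[y0:y0+80,x0:x0+110],None,fx=7,fy=7,interpolation=cv2.INTER_CUBIC)
cv2.imwrite("pics/v6.png",a); print(a.shape)
E
```

```text
31.85 [-135.52   91.78  284.14] F loc [ 0.53 -0.34 -2.26] 0.2224149079484822 58.821685910224915
[222.69216446 162.97476428] [-4.39723905e-01 -8.98132997e-01 -8.29390491e-05]
172 122
(560, 770, 3)
```

View pics/v6.png

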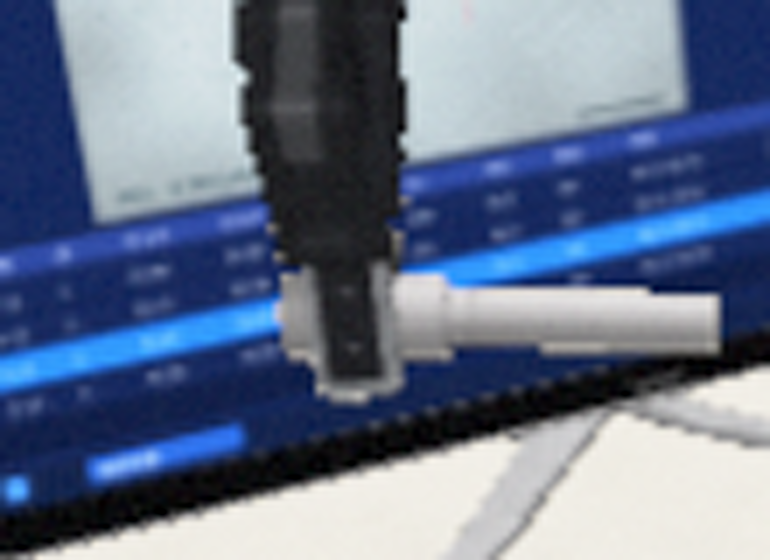

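Shank axis in the crop: (455,316) at the shoulder and (718,324) at the foot end. It looks nearly level, so I'll convert that to an angle.

```bash
python3 - <<'E'
from h import *
import pickle
o,m,ms=pickle.load(open("w6.pkl","rb")); R=quat(o)
P=lambda x,y:np.array([172+(x+.5)/7-.5,122+(y+.5)/7-.5])
a,b=P(455,316),P(718,324); hd=P(430,316)
print(a,b,"slope",(b-a)[1]/(b-a)[0])
for th in (-10,-5,0,5,10):
    t=np.radians(th); d=R.apply([np.cos(t),0,np.sin(t)]); g=o["eef_pos"]+R.apply([0,0,.006])
    u,v=proj(ms,g+.025*d),proj(ms,g+.1*d); print(th,u.round(1),v.round(1),"slope",((v-u)[1]/(v-u)[0]).round(3))
s=cv2.imread("pics/s6.png").astype(int)
for x in (238,244,250,256,262,268,272): 
    print(x,s[155:178,x,2].tolist())
E
```

```text
[236.57142857 166.71428571] [274.14285714 167.85714286] slope 0.03041825095057025
-10 [236.  163.1] [274.6 154.7] slope -0.217
-5 [236.3 164.2] [275.5 159. ] slope -0.133
0 [236.5 165.3] [276.  163.2] slope -0.051
5 [236.5 166.3] [276.  167.5] slope 0.029
10 [236.5 167.4] [275.7 171.6] slope 0.108
238 [19, 17, 22, 27, 45, 50, 50, 43, 192, 216, 206, 194, 175, 148, 131, 122, 67, 18, 18, 18, 22, 19, 26]
244 [69, 44, 38, 53, 80, 77, 50, 27, 203, 224, 214, 197, 178, 151, 136, 126, 71, 21, 17, 24, 19, 22, 27]
250 [33, 41, 50, 51, 49, 36, 25, 26, 201, 225, 215, 200, 179, 151, 141, 127, 168, 103, 24, 19, 17, 47, 31]
256 [45, 47, 52, 49, 28, 26, 45, 39, 195, 225, 220, 205, 185, 156, 141, 131, 168, 100, 20, 33, 19, 15, 10]
262 [47, 50, 45, 32, 19, 22, 24, 21, 202, 226, 220, 204, 189, 165, 144, 132, 141, 79, 28, 11, 16, 28, 31]
268 [67, 38, 38, 55, 49, 34, 17, 13, 20, 193, 221, 209, 191, 165, 145, 135, 142, 79, 10, 28, 54, 48, 100]
272 [42, 25, 66, 66, 37, 11, 19, 20, 13, 193, 224, 208, 190, 171, 148, 134, 143, 81, 10, 8, 18, 99, 224]
```

Call:
arm_command(moves=[0,0,6,-0.173,0.1,0,0,12,-0.173,0.1,0,0,14,-0.173,0.1,0,0,14,-0.173,0.1,0,0,14,-0.173,0.1,0,0,14,-0.173,0.1,0,0,14,-0.173,0.1,0,0,14,-0.173,0.1,0,0,12,-0.173,0.1,0,0,6,-0.173,0.1])

```text
time: 33.2
eef_pos: [0.4071, 0.2567, 0.1634]
orientation: [0.0, 0.989, -0.145, -0.0]
ft_force: [-0.6, -0.7, -2.3]
finger_gap: 0.221
grip_force: 58.8
```

Call:
arm_command(moves=[0,0,10,0,0.1,0,0,20,0,0.1,0,0,22,0,0.1,0,0,18,0,0.1,0,0,10,0,0.1,0,0,6,0,0.1,0,0,3,0,0.1,0,0,3,0,0.1,0,0,0,0,0.1,0,0,0,0,0.1])

```text
time: 34.45
eef_pos: [0.4075, 0.257, 0.0724]
orientation: [-0.0, 0.989, -0.148, 0.0]
ft_force: [-0.0, -1.3, -2.5]
finger_gap: 0.222
grip_force: 58.8
```

```bash
python3 st.py; python3 ang.py a7 | tail -1
```

```text
34.45 [-135.45   91.91   72.39] F loc [ 0.38 -1.28 -2.5 ] 0.221954837299095 58.83210897445679
[35, 36, 35, 35, 35, 36, 38, 36, 36, 38, 37, 36, 88, 133, 132, 133, 124, 123, 133, 133, 132, 132, 134, 135, 135, 136, 135, 134, 135, 130, 128, 137, 136, 136, 137, 120, 128, 137, 136, 138, 130, 129, 137, 137, 136, 137, 137, 137, 137, 137, 137, 137, 138, 137, 137, 136, 136, 135, 128, 135, 135, 134, 134, 126, 133, 134, 132, 132, 111, 127, 124, 128, 131, 130, 60, 105, 125, 124, 124, 124, 124, 124, 113, 68, 69, 69, 67]
```

Call:
arm_command(moves=[0,0,4,0,0.1,0,0,4,0,0.1,0,0,4,0,0.1,0,0,3,0,0.1,0,0,3,0,0.1,0,0,3,0,0.1,0,0,2,0,0.1,0,0,0,0,0.1,0,0,0,0,0.1,0,0,0,0,0.1])

```text
time: 35.75
eef_pos: [0.4067, 0.257, 0.049]
orientation: [-0.0, 0.989, -0.147, -0.001]
ft_force: [-5.4, 2.0, 1.8]
finger_gap: 0.222
grip_force: 59.6
```

```bash
python3 st.py; python3 ang.py a8 | tail -1 | cut -c1-90
```

```text
35.75 [-136.17   91.77   49.01] F loc [-5.73  0.4   1.8 ] 0.2220081860947554 59.59697484970093
[33, 33, 34, 34, 33, 35, 34, 36, 35, 32, 113, 127, 127, 127, 129, 128, 128, 128, 128, 129,
```

Call:
arm_command(moves=[0,0,1.5,0,0.1,0,0,1,0,0.1,0,0,0,0,0.1,0,0,0,0,0.1,0,0,-5,0,0.1,0,0,-15,0,0.1,0,0,-30,0,0.1,0,0,-38,0,0.1,0,0,-40,0.1,0.1,0,0,-40,0.17,0.1])

```text
time: 37.05
eef_pos: [0.4076, 0.2566, 0.2161]
orientation: [0.0, 0.959, -0.282, 0.0]
ft_force: [0.3, 1.5, -3.0]
finger_gap: 0.226
grip_force: 59.0
```

Call:
arm_command(moves=[0,0,-38,0.17,0.1,0,0,-28,0.17,0.1,0,0,-10,0.17,0.1,0,0,0,0.17,0.1,0,0,0,0.17,0.1,0,0,0,0.17,0.1,0,0,0,0.17,0.1,0,0,0,0.17,0.1,0,0,0,0.1,0.1,0,0,0,0,0.1])

```text
time: 38.3
eef_pos: [0.4076, 0.2567, 0.2907]
orientation: [0.0, -0.529, 0.848, -0.0]
ft_force: [-0.4, -0.3, -3.2]
finger_gap: 0.225
grip_force: 59.0
```

```bash
cat > lev.py <<'E'
from h import *
import sys
o=manip.get_obs(); s=manip.read_camera("scene"); ms=manip.camera_model("scene"); R=quat(o)
cv2.imwrite(f"pics/{sys.argv[1]}.png",s); r=s[:,:,2].astype(float)
g=o["eef_pos"]+R.apply([0,0,.006]); d0=R.apply([1,0,0])
xs=np.arange(int(proj(ms,g+.035*d0)[0])+1,int(proj(ms,g+.094*d0)[0])-1); yc=int(proj(ms,g+.06*d0)[1])
def cross(x): # sub-pixel row in the smooth shading where brightness falls through 175
    c=r[yc-10:yc+12,x]; k=np.argmax(c[:14])
    while c[k]>175: k+=1
    return yc-10+k-(175-c[k])/(c[k-1]-c[k])
ys=[cross(x) for x in xs]; p=np.polyfit(xs,ys,1); print("slope",p[0],np.std(ys-np.polyval(p,xs)),len(xs))
sl=[]; A=range(-12,13,4)
for th in A:
    t=np.radians(th); d=R.apply([np.cos(t),0,np.sin(t)]); u,v=proj(ms,g+.035*d),proj(ms,g+.094*d); sl.append((v-u)[1]/(v-u)[0])
print("foot-low deg",np.interp(p[0],sl,list(A)))
E
python3 st.py; python3 lev.py s9
```

```text
38.3 [-135.29   91.66  290.68] F loc [-0.29 -0.43 -3.19] 0.22528870273811832 59.00959253311157
slope -0.09712346144218416 0.05895052874483829 29
foot-low deg -2.869479471323685
```

```bash
python3 - <<'E'
from h import *
ms=manip.camera_model("scene"); o=manip.get_obs(); R=quat(o); g=o["eef_pos"]+R.apply([0,0,.006]); d0=R.apply([1,0,0])
s=cv2.imread("pics/s9.png")[:,:,2].astype(int); yc=int(proj(ms,g+.06*d0)[1])
a,b=proj(ms,g+.03*d0),proj(ms,g+.1*d0); print(a,b,yc)
for x in range(int(a[0]),int(b[0])+2,4): print(x,s[yc-9:yc+10,x].tolist())
E
```

```text
[238.83045454 161.8404791 ] [275.79962652 159.96183276] 161
238 [25, 27, 26, 24, 25, 27, 183, 207, 196, 191, 167, 145, 130, 124, 66, 27, 16, 22, 14]
242 [32, 24, 40, 72, 50, 209, 222, 211, 200, 180, 158, 140, 129, 138, 75, 16, 15, 18, 17]
246 [25, 17, 40, 41, 31, 201, 219, 208, 192, 172, 146, 134, 125, 65, 19, 15, 22, 19, 18]
250 [22, 23, 25, 26, 44, 197, 216, 202, 187, 164, 143, 131, 117, 59, 18, 21, 16, 23, 23]
254 [53, 65, 45, 39, 199, 221, 211, 196, 178, 154, 136, 130, 125, 68, 17, 14, 18, 15, 24]
258 [21, 31, 39, 47, 196, 217, 204, 188, 169, 148, 135, 120, 65, 23, 20, 20, 20, 24, 18]
262 [32, 36, 45, 205, 224, 215, 202, 182, 160, 143, 133, 156, 91, 22, 19, 22, 25, 22, 22]
266 [34, 46, 73, 198, 220, 208, 196, 175, 152, 137, 126, 66, 14, 16, 20, 17, 20, 28, 18]
270 [48, 77, 166, 211, 216, 203, 187, 160, 142, 134, 130, 71, 19, 15, 21, 21, 14, 23, 19]
274 [48, 52, 42, 28, 24, 25, 25, 19, 119, 114, 58, 19, 25, 18, 20, 19, 16, 23, 33]
```

```bash
python3 -c "
from h import *
o=manip.get_obs(); print(o['time'],abs(o['dq']).max(),o['grip_force']); print(manip.finish_job())"
```

```text
38.35 0.010790702592359746 59.009331464767456
the job is handed in; nothing more can be done
None
```

The job is handed in at 38 s: I pressed the jaw on the shank at about 6 N for over a second and backed it off about 22 mm, then drew the shaft out, and the gripper now holds it still at about 28 cm, about 3° off level with the foot end high.

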